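# Tip the chocolates out of the heavy tub

### The arm

A 6-joint arm with a two-finger parallel gripper is mounted at the origin on the work surface. World frame = base frame: x ahead of the robot, y to its left, z up, the work surface at z = 0. Lengths are in m, angles in degrees, forces in N, time in s.
With the tool pointing down it reaches from about 0.4 to 0.825 m from the base axis. Payload 7 kg.
Tool frame: the origin (TCP) lies at the very end of the fingers, on their centre line; the grasp point (between the pads) lies 19 mm behind it; z points along the fingers, y is the line along which they close (so a half turn about z gives the same grasp; the last joint's range is limited). The gripper opens to 88 mm and grips with 3 to 60 N. Pads are 19 mm wide; open, the fingers measure 130 mm over their backs; the gripper's body (78 mm by 193 mm) begins 47 mm behind the grasp point.
Start: joints at [-47.378, 20.546, 0.682, 0, -70.136, -16.507], TCP at [0.297, -0.606, 0.227] pointing down, gripper open.
Joint ranges: [-176.03, 176.03], [-82.01, 121.73], [-58.28, 71.71], [-173.87, 95.51], [-174.79, -0.11], [-173.66, 173.66]. Speed limits (degrees/s): [136.94, 136.94, 172.46, 180, 180, 180].

### API

Orientations are given as [roll, pitch, yaw] about the fixed x, y, z axes, in that order (R = Rz(yaw) Ry(pitch) Rx(roll)).
In Python, from plant import get_state, imaging, r, finder gives the robot as it stands.
- The arm moves only by the shell command python3 -m handwheel 'ROWS' [FORCE]. ROWS is JSON, a list of rows, each a list of 5 numbers: the closure, from 0 (fully open) to 1 (shut), then the shift along the world's x, y, z in cm, then the turn about the world's z in degrees. A call has 1 to 8 rows; each row is the pose to reach, as a shift and turn from the pose commanded when the call began; what a row does not reach only later rows make up. A row lasts 1/8 s, in which the tool goes at most 62.5 mm and 10.7 degrees, less where a joint would pass 70% of its speed; a pose out of reach is approached as far as the arm can. A call with a gripper value outside its range is refused whole. The fingers move at their own pace and stop on an object; FORCE is the grip in N (left out, the last holds). Time passes only in rows, so rows that repeat a pose let the fingers close. It gives the time, the measured TCP pose, the force, the opening and the grip force at its end, in the units of the state.
- get_state(): the state, without advancing time (a new reading comes with each control period).
- imaging.capture(name): name is "scene" or "top" or "wrist"; returns (picture, depth): 400x640x3 uint8, red, green, blue; 400x640 float32, m along the optical axis (not along the pixel's ray), 0 where there is no reading.
- imaging.get_calibration(name): a dict with "fx", "fy", "cx", "cy" (pixels), "rvec" (rotation vector, rad) and "tvec" (3), from world to camera coordinates, as OpenCV has them; the wrist camera has in their place "hand_eye" (4x4, takes a point from camera to tool coordinates, whose origin is the TCP and whose axes are the flange's). Camera axes: x right, y down, z forward; pixel columns grow to the right and rows downward; lengths in m; the calibration is good to about 2 mm. A picture is of the moment at which its call begins: read the wrist's pose just before it. get_calibration takes no time and is no camera call.
- r.close_job(): hands the job in; it is judged then, once.
Trained networks look in the newest picture that a camera, given by its name, has taken for a name from the list of things; names that differ only in an ending like _2 or _b are one class to them, and where a whole thing is asked for, a point or a joint stands for the part that bears it (a point fixed in the world has none). Each returns a list of dicts, best first, with "p" (0 to 1); they miss things now and then, are a little off and sometimes report something else, mostly with a low value. They report only what shows in the picture. A call takes as long as a camera call. They do not tell look-alikes from the thing itself.
- finder.cut_out(camera, query): "region" (400x640 bool, what is visible of it) and "pixel" ([column, row] in pixels, amid what is visible of it).
The state is a dict: "time_s": time; "joints": joint angles; "qd": joint speeds; "joint_torque": joint torques, N m; "tcp_pos": TCP position; "eef_rot": TCP orientation; "contact_force": force on the tool from outside, world axes, zero at the start; "moment": the same for the moment, N m; "gripper_width": finger opening in m; "gripper_force": force on a finger pad.
Only numpy, scipy, OpenCV 4.12 (cv2) and the standard library are available. Lean on these libraries where they do the work, as an engineer would, in place of code of your own. Each camera call takes 0.05 s, during which the arm holds its last target. There are 200 camera calls.

### The job

Serve the two gold chocolates: rock the heavy white tub with the red knob forward on its front base edge, without lifting it off its stand, so that they roll into the wooden tray in front of it. Then rock it back and leave it standing upright where it was, and do not disturb the other tub, the one with the blue knob.

Things in the scene. Friction and masses are not known exactly. Their poses are not given: they have to be found in the camera images.
- choc_tub_knob (a point): Centre of the red ball knob (28 mm across) of the white stoneware tub (0.8 kg). Tub axes: x level towards its pouring front, z up. The knob is on a level steel stem, 12 mm thick, at the back of the tub near the rim; its centre is 35 mm behind the back wall. Pinched from above along the tub's y, the knob turns freely between the fingers, which can stay vertical while the tub rocks.
- choc_tub_edge (a point): Middle of that tub's front base edge (100 mm, along y), its rocking axis, resting by friction on a fixed black stand 85 mm high. Tub axes; the knob's centre is 135 mm behind (-x) and 105 mm above it. Front wall leans out 45 degrees; lip 80 mm ahead and 100 mm up. Balls roll out well at 62 to 68 degrees of forward tilt, lip then over the tray; past about 55 the tub topples if let go.
- choc_tray: Fixed open wooden tray in front of the red-knobbed tub's stand, 200 mm (x) by 160 mm (y), 35 mm high, walls 5 mm thick. Origin: centre of its underside, on the counter. Its x axis points away from the stand.
- choc1_center (a point): Centre of a gold-wrapped chocolate ball, 34 mm across, 25 g, loose on the floor of the red-knobbed tub at the start.
- choc2_center (a point): Centre of the second gold-wrapped chocolate ball, the same as the first.
- mint_tub_edge (a point): Middle of the front lower edge of the other tub (blue knob, green balls, the same shape, on the same kind of stand with its own tray): leave it alone.
Mind the look-alikes: they are no part of the job. What is shaped like the part that bears choc_tub_knob but pink is not meant.

How it is judged:
By the outcome, as a careful person would: the job done as asked, in the order asked, and still so for the second after the job is handed in, with the robot touching nothing.
It also fails if it takes over 48 s, if anything falls off the work surface, if the arm or the gripper's body presses on something with over 40 N, if the wrist force passes 120 N, or if a joint passes its speed limit or range.

## Working session

There is one attempt and no reset: what is moved stays moved. The work goes in short steps, Python scripts to look and compute and a shell command to move; the robot and the scene stay as the last step left them, time stands still between calls to the robot, and variables do not carry over. Pictures are saved under pics/ and viewed, at most 10 in all, crops included, and the job is handed in when it is done.

```bash
mkdir -p pics; ls
cat > h.py <<'E'
import numpy as np, cv2
from plant import get_state, imaging, r, finder
def w(name,uv,d):
    c=imaging.get_calibration(name); R=cv2.Rodrigues(np.array(c['rvec'],float))[0]
    uv=np.atleast_2d(uv).astype(float); d=np.atleast_1d(d)
    p=np.c_[(uv[:,0]-c['cx'])/c['fx']*d,(uv[:,1]-c['cy'])/c['fy']*d,d]
    return (p-np.array(c['tvec']).ravel())@R
def save(n,p): cv2.imwrite('pics/'+n,cv2.cvtColor(p,cv2.COLOR_RGB2BGR))
def reg(name,m,dep):
    v,u=np.nonzero(m&(dep>0)); return w(name,np.c_[u,v],dep[v,u])
E
python3 - <<'E'
from h import *
print(get_state())
a,d=imaging.capture('scene'); b,e=imaging.capture('top')
save('s.png',a); save('t.png',b)
for n,dep in (('scene',d),('top',e)):
  for q in ['choc_tub_knob','choc1_center','choc_tub_edge','choc_tray','mint_tub_edge']:
    for o in finder.cut_out(n,q)[:4]:
        P=reg(n,o['region'],dep)
        print(n,q,round(o['p'],2),np.round(o['pixel']),len(P),np.round(np.median(P,0),3) if len(P) else '')
E
```

```text
pics
{'time_s': 0.0, 'joints': array([-4.73774541e+01,  2.05922337e+01,  6.31649702e-01, -1.98270077e-02,
       -7.01343072e+01, -1.65068981e+01]), 'qd': array([-0.03373697,  0.02229338, -0.1187544 , -0.01457972,  0.04106532,
        0.01996477]), 'joint_torque': array([-2.06936024e-04, -5.82725823e+01,  2.93055815e+01,  6.99714750e+00,
        6.93383030e-03, -1.37544289e-04]), 'tcp_pos': array([ 0.29687668, -0.60565383,  0.22559845]), 'eef_rot': array([ 1.79903724e+02, -9.09390135e-03, -1.53891098e+02]), 'contact_force': array([ 0.30157539, -0.23968796,  0.54596499]), 'moment': array([ 0.01077724,  0.01837924, -0.01562259]), 'gripper_force': 0.0, 'gripper_width': 0.08730370632239078}
scene choc_tub_knob 0.71 [446. 175.] 2681 [0.165 0.285 0.078]
scene choc_tub_knob 0.56 [377. 258.] 3863 [0.534 0.202 0.159]
scene choc1_center 0.53 [387. 258.] 177 [0.525 0.224 0.135]
scene choc_tub_edge 0.93 [380. 256.] 3809 [0.536 0.201 0.16 ]
scene choc_tub_edge 0.79 [447. 174.] 2641 [0.165 0.283 0.078]
scene choc_tray 0.76 [339. 335.] 6275 [0.7   0.184 0.006]
scene mint_tub_edge 0.85 [213. 200.] 3884 [ 0.579 -0.222  0.166]
top choc_tub_knob 0.76 [226. 303.] 2760 [0.185 0.297 0.067]
top choc_tub_knob 0.58 [248. 170.] 2555 [0.556 0.205 0.161]
top choc1_center 0.69 [239. 183.] 104 [0.515 0.223 0.136]
top choc_tub_edge 0.65 [225. 302.] 2734 [0.186 0.298 0.067]
top choc_tub_edge 0.6 [249. 170.] 2566 [0.557 0.204 0.161]
top choc_tray 0.94 [266. 130.] 1875 [0.739 0.15  0.007]
top mint_tub_edge 0.62 [390. 144.] 2563 [ 0.593 -0.217  0.161]
top mint_tub_edge 0.52 [266. 130.] 1901 [0.74  0.151 0.007]
```

View pics/s.png

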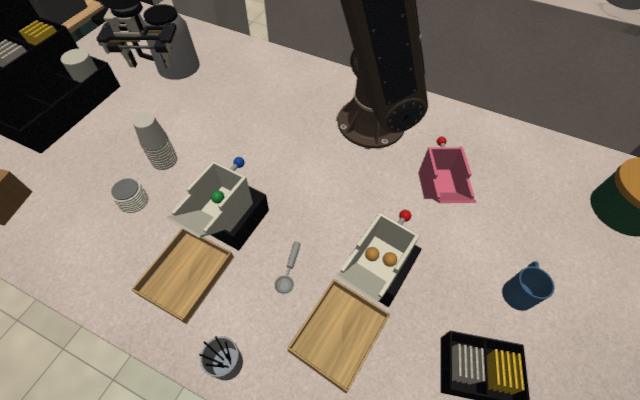

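View pics/t.png

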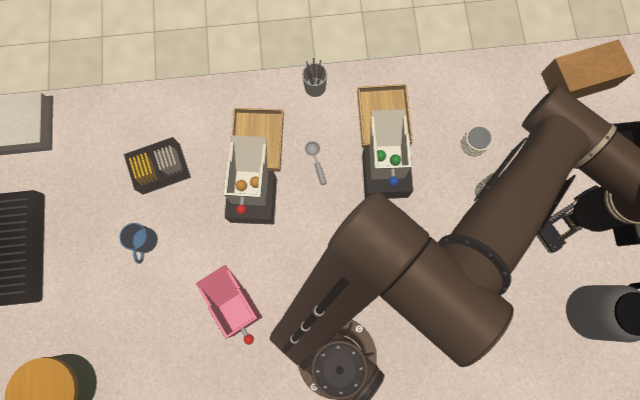

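The two pictures show three knobs. The red knob on the white tub is at scene (405,215) and top (241,209). The red knob on the pink tub is at scene (442,141) and top (249,339), and the blue knob is at scene (239,161) and top (394,181). My choice is the white tub's red knob at scene (405,215). I'll measure it and check a close crop.

Run:
```python
from h import *
a,d=imaging.capture('scene'); b,e=imaging.capture('top')
save('crop.png',cv2.resize(a[180:400,270:450],None,fx=3,fy=2.7*1,interpolation=cv2.INTER_CUBIC)[:600])
for n,p,dep,(u0,v0) in (('scene',a,d,(405,215)),('top',b,e,(241,209))):
    pi=p.astype(int); m=(pi[...,0]>110)&(pi[...,1]<70)&(pi[...,2]<70)
    k=np.zeros_like(m); k[v0-12:v0+13,u0-12:u0+13]=1; m&=k
    P=reg(n,m,dep); P=P[P[:,2]>.1]
    c=P.mean(0); # sphere fit radius 14 mm
    from scipy.optimize import least_squares
    s=least_squares(lambda x:np.linalg.norm(P-x,axis=1)-.014,c-[0,0,.01],loss='soft_l1',f_scale=.002)
    print(n,'knob',len(P),s.x,s.cost, np.ptp(P,axis=0))
    o=finder.cut_out(n,'choc_tub_knob'); o=[q for q in o if abs(q['pixel'][0]-u0)<40 and abs(q['pixel'][1]-v0)<70]
    if o:
        P=reg(n,o[0]['region'],dep)
        Q=P[P[:,2]>.175]; print('rim',len(Q),cv2.minAreaRect((Q[:,:2]*1000).astype(np.float32)),Q[:,2].max())
        Q=P[P[:,2]<.1]
    # tray rectangle
    t=finder.cut_out(n,'choc_tray')[0]; print(t['pixel'])
    P=reg(n,t['region'],dep); Q=P[(P[:,2]<.045)&(P[:,2]>.02)]
    print('tray rim',len(Q),cv2.minAreaRect((Q[:,:2]*1000).astype(np.float32)))
    P=P[(P[:,2]<.045)]
    print('tray',cv2.minAreaRect((P[:,:2]*1000).astype(np.float32)))
```

```text
scene knob 83 [0.4336325  0.21957132 0.19035916] 3.7038919884836753e-05 [0.01961144 0.0240073  0.01434628]Traceback (most recent call last):
  File "<stdin>", line 15, in <module>
    return umr_maximum(a, axis, None, out, keepdims, initial, where)
ValueError: zero-size array to reduction operation maximum which has no identity
```

View pics/crop.png

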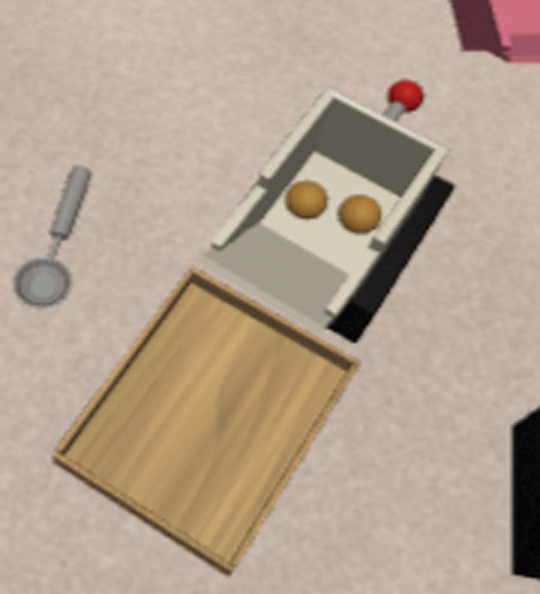

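The crop shows the white tub with its red knob (405,95), two gold balls (305,198) and (360,213), and the wooden tray just ahead of it. That is the right tub.

Run:
```python
from h import *
from scipy.optimize import least_squares
a,d=imaging.capture('scene'); b,e=imaging.capture('top')
k=np.array([.4336,.2196])
for n,p,dep,(u0,v0) in (('scene',a,d,(405,215)),('top',b,e,(241,209))):
    if n=='top':
        pi=p.astype(int); m=(pi[...,0]>110)&(pi[...,1]<70)&(pi[...,2]<70)
        q=np.zeros_like(m); q[v0-12:v0+13,u0-12:u0+13]=1
        P=reg(n,m&q,dep);P=P[P[:,2]>.1]; print('topknob',len(P),least_squares(lambda x:np.linalg.norm(P-x,axis=1)-.014,P.mean(0)-[0,0,.01],loss='soft_l1',f_scale=.002).x)
    P=reg(n,np.ones(dep.shape,bool),dep); P=P[(np.abs(P[:,0]-.6)<.32)&(np.abs(P[:,1]-.19)<.15)]
    for nm,lo,hi in (('rim',.17,.193),('tray',.028,.04)):
        Q=P[(P[:,2]>lo)&(P[:,2]<hi)]; Q=Q[(Q[:,0]>(.45 if nm=='rim' else .58))&(Q[:,0]<(.68 if nm=='rim' else .9))&(Q[:,1]>.06)]
        print(n,nm,len(Q),cv2.minAreaRect((Q[:,:2]*1000).astype(np.float32)), Q.max(0),Q.min(0))
    t=finder.cut_out(n,'choc_tray')[0]; T=reg(n,t['region'],dep); T=T[T[:,2]<.045]
    c=cv2.minAreaRect((T[:,:2]*1000).astype(np.float32)); dv=np.array(c[0])/1000-k
    print(t['pixel'],c,'yaw from knob',np.degrees(np.arctan2(dv[1],dv[0])),np.linalg.norm(dv))
```

```text
scene rim 946 ((547.9229736328125, 200.57159423828125), (102.0168228149414, 198.35284423828125), 80.58483123779297) [0.65281891 0.26279645 0.19297701] [0.45099997 0.13660093 0.17003242]
scene tray 800 ((683.9552001953125, 183.93228149414062), (159.7015838623047, 224.83729553222656), 82.29232788085938) [0.80539745 0.27401138 0.03988392] [0.58053881 0.0904617  0.02804458]
[338.4, 332.7] ((688.7869873046875, 180.62957763671875), (168.37042236328125, 215.5948028564453), 82.18460845947266) yaw from knob -8.682739109970946 0.25814548671014037
topknob 69 [0.43241582 0.2191263  0.1911892 ]
top rim 650 ((548.4591674804688, 199.48123168945312), (103.09149932861328, 193.96669006347656), 80.44115447998047) [0.65166412 0.26388046 0.19297847] [0.4520365  0.13573936 0.17004271]
top tray 266 ((693.9755249023438, 181.51730346679688), (161.3809356689453, 202.0460968017578), 81.95819091796875) [0.80381937 0.26323556 0.03990046] [0.58439936 0.09105711 0.02805362]
[266.9, 130.7] ((703.51416015625, 179.9546661376953), (161.99978637695312, 222.57337951660156), 81.6485824584961) yaw from knob -8.355927989849475 0.2728102020634628
```

Tub yaw is about -9° and the knob is at (0.433, 0.219, 0.190). I'll rise and swing over.

```bash
python3 -m handwheel '[[0,0,0,6,0],[0,0,0,12,0],[0,3,4,17,-9],[0,6,9,18,-18],[0,10,14,18,-27],[0,14,19,18,-35],[0,17,25,18,-35],[0,19,31,18,-35]]' 25
```

```text
time_s: 1.95
tcp_pos: [0.4841, -0.305, 0.4062]
eef_rot: [180.0, -0.0, 171.1]
contact_force: [0.9, 0.2, 0.4]
gripper_width: 0.0875
gripper_force: 0.0
```

```bash
python3 -m handwheel '[[0,0,6,0,0],[0,0,12,0,0],[0,0,18,0,0],[0,0,24,0,0],[0,-1,30,0,0],[0,-2,36,0,0],[0,-4,42,0,0],[0,-5.5,48,-2,0]]'
```

```text
time_s: 2.95
tcp_pos: [0.4284, 0.1722, 0.389]
eef_rot: [179.8, 0.2, 171.1]
contact_force: [1.6, -0.0, -0.5]
gripper_width: 0.0874
gripper_force: 0.0
```

```bash
python3 -m handwheel '[[0,0,3,-4,0],[0,0,3.5,-9,0],[0,0,3.5,-9,0],[0,0,3.5,-9,0]]'
python3 - <<'E'
from h import *
from scipy.spatial.transform import Rotation as Ro
s=get_state(); print(s['tcp_pos'],s['eef_rot'],s['contact_force'],s['gripper_width'])
p,d=imaging.capture('wrist'); save('w1.png',p)
c=imaging.get_calibration('wrist'); H=np.array(c['hand_eye'])
pi=p.astype(int); m=((pi[...,0]>110)&(pi[...,1]<70)&(pi[...,2]<70)&(d>0)).astype(np.uint8)
R=Ro.from_euler('xyz',s['eef_rot'],degrees=True).as_matrix()
n,l,st,_=cv2.connectedComponentsWithStats(m)
from scipy.optimize import least_squares
for i in range(1,n):
    if st[i,4]<60: continue
    v,u=np.nonzero(l==i); z=d[v,u]
    P=np.c_[(u-c['cx'])/c['fx']*z,(v-c['cy'])/c['fy']*z,z]
    P=(P@H[:3,:3].T+H[:3,3])@R.T+s['tcp_pos']
    print(st[i],least_squares(lambda x:np.linalg.norm(P-x,axis=1)-.014,P.mean(0)-[0,0,.01],loss='soft_l1',f_scale=.002).x)
E
```

```text
time_s: 3.45
tcp_pos: [0.4299, 0.2052, 0.2997]
eef_rot: [179.9, 0.1, 171.1]
contact_force: [0.2, 0.4, 1.0]
gripper_width: 0.0876
gripper_force: 0.0
[0.42988094 0.20516883 0.299722  ] [1.79934783e+02 1.17655060e-01 1.71115176e+02] [0.2381189  0.39473811 0.96782351] 0.08761166026449382
[321 182  31  30 727] [0.43110791 0.22266662 0.19079569]
```

View pics/w1.png

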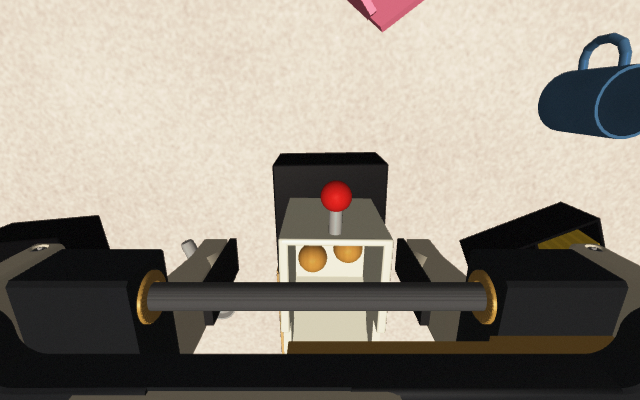

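The wrist view shows the red knob at (336,197), with the stem straight to the tub and square to the gripper. I'll go down halfway and check again.

```bash
python3 -m handwheel '[[0,0.2,1.6,-3,0],[0,0.2,1.6,-6,0],[0,0.2,1.6,-6,0],[0,0.2,1.6,-6,0]]'
cat > k.py <<'E'
from h import *
from scipy.spatial.transform import Rotation as Ro
from scipy.optimize import least_squares
def knobs(tag=None):
  s=get_state(); print(s['tcp_pos'],s['eef_rot'],s['contact_force'],s['gripper_width'])
  p,d=imaging.capture('wrist')
  if tag: save(tag,p)
  c=imaging.get_calibration('wrist'); H=np.array(c['hand_eye'])
  pi=p.astype(int); m=((pi[...,0]>110)&(pi[...,1]<70)&(pi[...,2]<70)&(d>0)).astype(np.uint8)
  R=Ro.from_euler('xyz',s['eef_rot'],degrees=True).as_matrix()
  n,l,st,_=cv2.connectedComponentsWithStats(m)
  for i in range(1,n):
    if st[i,4]<60: continue
    v,u=np.nonzero(l==i); z=d[v,u]
    P=np.c_[(u-c['cx'])/c['fx']*z,(v-c['cy'])/c['fy']*z,z]
    P=P@H[:3,:3].T+H[:3,3]; T=P; P=P@R.T+s['tcp_pos']
    f=lambda P,z:least_squares(lambda x:np.linalg.norm(P-x,axis=1)-.014,P.mean(0)+[0,0,z],loss='soft_l1',f_scale=.002).x
    print(st[i],f(P,-.01),'tool',f(T,.01))
E
python3 -c "
from k import *
knobs('w2.png')"
```

```text
time_s: 4.0
tcp_pos: [0.4321, 0.2215, 0.2399]
eef_rot: [179.9, 0.1, 171.1]
contact_force: [-0.2, 0.0, 0.7]
gripper_width: 0.0876
gripper_force: 0.0
[0.43206962 0.22145252 0.23985644] [1.79879543e+02 1.27271684e-01 1.71097792e+02] [-0.20887522  0.01185826  0.66081633] 0.08759826407435103
[ 298  204   39   38 1132] [0.43111966 0.2225622  0.1908025 ] tool [0.00121919 0.00084618 0.04905324]
```

```bash
python3 -m handwheel '[[0,0,0,-4,0],[0,0,0,-6.8,0],[0,0,0,-6.8,0],[0.4,0,0,-6.8,0],[0.6,0,0,-6.8,0],[0.6,0,0,-6.8,0],[0.66,0,0,-6.8,0],[0.7,0,0,-6.8,0]]' 15
```

```text
time_s: 5.05
tcp_pos: [0.4309, 0.2212, 0.1697]
eef_rot: [180.0, 0.0, 171.1]
contact_force: [-0.8, 0.6, 0.3]
gripper_width: 0.0433
gripper_force: 0.0
```

```bash
python3 -m handwheel '[[0.8,0,0,0,0],[1,0,0,0,0],[1,0,0,0,0],[1,0,0,0,0]]' 20
python3 - <<'E'
import numpy as np
# knob shifts along arc, cm, tub yaw -9
u=np.array([np.cos(np.radians(-9)),np.sin(np.radians(-9))])
for t in range(0,70,5):
    a=np.radians(142.13-t); f=17.103*np.cos(a)+13.5; z=17.103*np.sin(a)-10.5
    print(t,np.round([*(f*u),z],2))
E
```

```text
time_s: 5.55
tcp_pos: [0.4309, 0.2212, 0.1695]
eef_rot: [180.0, -0.0, 171.1]
contact_force: [0.1, 1.2, -0.0]
gripper_width: 0.0264
gripper_force: 20.0
0 [-0.  0. -0.]
5 [ 0.95 -0.15  1.14]
10 [ 2.   -0.32  2.18]
15 [ 3.14 -0.5   3.14]
20 [ 4.35 -0.69  3.98]
25 [ 5.63 -0.89  4.72]
30 [ 6.97 -1.1   5.34]
35 [ 8.36 -1.32  5.84]
40 [ 9.78 -1.55  6.22]
45 [11.24 -1.78  6.47]
50 [12.71 -2.01  6.59]
55 [14.18 -2.25  6.58]
60 [15.65 -2.48  6.44]
65 [17.1  -2.71  6.17]
```

Grasped at 20 N. Starting to tilt.

```bash
python3 -m handwheel '[[1,0.45,-0.07,0.58,0],[1,0.95,-0.15,1.14,0],[1,1.46,-0.23,1.68,0],[1,2.0,-0.32,2.18,0],[1,2.0,-0.32,2.18,0]]'; python3 -c "
from k import *
knobs()
a,d=imaging.capture('scene'); save('tilt1.png',cv2.resize(a[170:340,290:450],None,fx=3,fy=3))"
```

```text
time_s: 6.18
tcp_pos: [0.4513, 0.2178, 0.1917]
eef_rot: [180.0, 0.0, 171.1]
contact_force: [-2.1, 0.7, -1.8]
gripper_width: 0.0263
gripper_force: 20.0
[0.45133702 0.21778038 0.19171863] [1.79990691e+02 6.80215890e-03 1.71078317e+02] [-2.13517952  0.68077857 -1.83811629] 0.026270347982443047
[ 289  252   55   30 1365] [0.45140973 0.21786169 0.21293075] tool [-6.17373798e-05  9.50497354e-05 -2.12120947e-02]
```

View pics/tilt1.png

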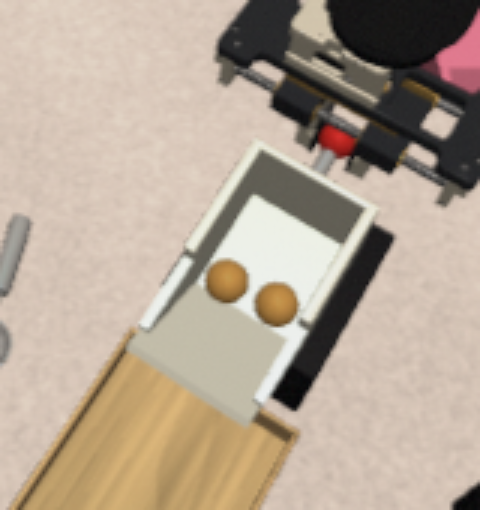

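The crop shows the knob held at (337,140) and the tub tilting on its front edge. Both balls, at (227,280) and (277,303), have rolled to the front slope. I'll continue to 30°.

```bash
python3 -m handwheel '[[1,0.56,-0.09,0.49,0],[1,1.14,-0.18,0.96,0],[1,1.74,-0.27,1.39,0],[1,2.35,-0.37,1.8,0],[1,2.98,-0.47,2.18,0],[1,3.63,-0.57,2.54,0],[1,4.29,-0.68,2.87,0],[1,4.97,-0.78,3.16,0]]'
```

```text
time_s: 7.28
tcp_pos: [0.5011, 0.2101, 0.2232]
eef_rot: [180.0, 0.0, 171.1]
contact_force: [-0.6, 0.8, -2.2]
gripper_width: 0.0266
gripper_force: 20.0
```

```bash
python3 -m handwheel '[[1,0.69,-0.11,0.26,0],[1,1.39,-0.22,0.5,0],[1,2.1,-0.33,0.7,0],[1,2.81,-0.45,0.88,0],[1,3.54,-0.56,1.02,0],[1,4.27,-0.68,1.13,0],[1,5.0,-0.8,1.2,0],[1,5.74,-0.91,1.25,0]]'
```

```text
time_s: 8.28
tcp_pos: [0.5587, 0.201, 0.2356]
eef_rot: [180.0, 0.0, 171.1]
contact_force: [0.2, 0.4, -0.2]
gripper_width: 0.0265
gripper_force: 20.0
```

```bash
python3 -m handwheel '[[1,0.73,-0.12,0.01,0],[1,1.47,-0.24,-0.01,0],[1,2.21,-0.35,-0.06,0],[1,2.94,-0.47,-0.15,0],[1,3.67,-0.58,-0.27,0],[1,4.39,-0.7,-0.42,0],[1,4.39,-0.7,-0.42,0],[1,4.39,-0.7,-0.42,0]]'; python3 -m handwheel '[[1,0,0,0,0],[1,0,0,0,0],[1,0,0,0,0],[1,0,0,0,0]]'; python3 -c "
from k import *
knobs()
a,d=imaging.capture('scene'); save('tilt2.png',cv2.resize(a[170:400,270:470],None,fx=2.6,fy=2.6))
for o in finder.cut_out('scene','choc1_center'): print(o['p'],o['pixel'],np.median(reg('scene',o['region'],d),0))"
```

```text
time_s: 9.28
tcp_pos: [0.602, 0.1941, 0.2314]
eef_rot: [180.0, 0.0, 171.1]
contact_force: [0.9, 1.6, 2.2]
gripper_width: 0.0265
gripper_force: 20.0
time_s: 9.78
tcp_pos: [0.602, 0.1941, 0.2314]
eef_rot: [180.0, 0.0, 171.1]
contact_force: [0.8, 0.8, 2.4]
gripper_width: 0.0266
gripper_force: 20.0
[0.6019696  0.19405261 0.23138954] [1.79992711e+02 1.39940019e-02 1.71121553e+02] [0.79114296 0.82223318 2.40040823] 0.026628670196598234
[ 290  252   54   30 1363] [0.60141965 0.19426645 0.25248749] tool [ 0.00057121  0.00012908 -0.02109807]
0.57 [323.8, 364.1] [0.77714039 0.18473809 0.03494952]
```

View pics/tilt2.png

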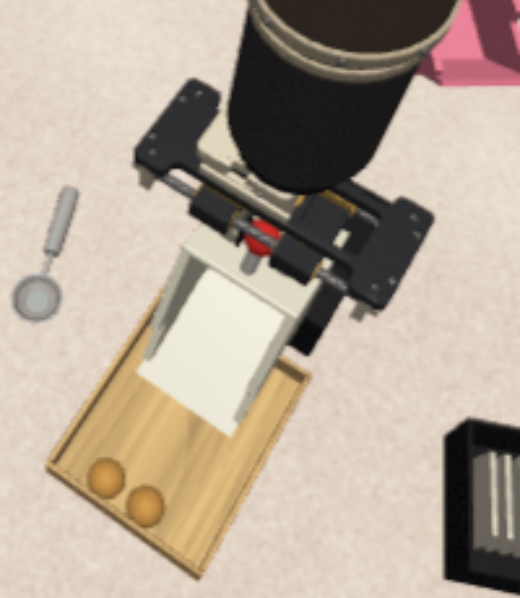

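Both balls are in the tray, at (105,478) and (145,507). Now I'll rock the tub back along the same arc.

```bash
python3 -m handwheel '[[1,-0.72,0.12,0.15,0],[1,-1.45,0.23,0.27,0],[1,-2.18,0.35,0.36,0],[1,-2.92,0.46,0.41,0],[1,-3.66,0.58,0.43,0],[1,-4.39,0.7,0.42,0],[1,-5.13,0.81,0.37,0],[1,-5.86,0.93,0.3,0]]'; python3 -m handwheel '[[1,-0.73,0.12,-0.11,0],[1,-1.46,0.23,-0.25,0],[1,-2.17,0.35,-0.43,0],[1,-2.88,0.46,-0.63,0],[1,-3.58,0.57,-0.87,0],[1,-4.27,0.68,-1.13,0],[1,-4.95,0.78,-1.42,0],[1,-5.61,0.89,-1.75,0]]'
```

```text
time_s: 10.92
tcp_pos: [0.5426, 0.2033, 0.234]
eef_rot: [-180.0, -0.0, 171.1]
contact_force: [0.3, 1.7, 0.7]
gripper_width: 0.0269
gripper_force: 20.0
time_s: 11.92
tcp_pos: [0.4867, 0.2122, 0.2163]
eef_rot: [-180.0, -0.0, 171.1]
contact_force: [0.4, 0.3, -3.3]
gripper_width: 0.0268
gripper_force: 20.0
```

```bash
python3 -m handwheel '[[1,-0.65,0.1,-0.36,0],[1,-1.28,0.2,-0.74,0],[1,-1.89,0.3,-1.15,0],[1,-2.49,0.39,-1.58,0],[1,-3.07,0.48,-2.05,0],[1,-3.63,0.57,-2.54,0],[1,-4.17,0.66,-3.04,0],[1,-4.68,0.74,-3.58,0]]'
```

```text
time_s: 12.92
tcp_pos: [0.44, 0.2196, 0.1806]
eef_rot: [-180.0, -0.0, 171.1]
contact_force: [-0.0, -1.4, -1.8]
gripper_width: 0.0267
gripper_force: 20.0
```

```bash
python3 -m handwheel '[[1,-0.25,0.04,-0.28,0],[1,-0.5,0.08,-0.56,0],[1,-0.62,0.1,-0.7,0],[1,-0.73,0.11,-0.85,0],[1,-0.85,0.13,-1.0,0],[1,-0.95,0.15,-1.14,0],[1,-0.95,0.15,-1.14,0],[1,-0.95,0.15,-1.14,0]]'; python3 -c "
from k import *
knobs()"
```

```text
time_s: 13.92
tcp_pos: [0.4311, 0.2211, 0.1698]
eef_rot: [180.0, 0.0, 171.1]
contact_force: [-2.2, -2.1, 3.5]
gripper_width: 0.0269
gripper_force: 20.0
[0.4310646  0.22106116 0.16983142] [1.79996038e+02 1.72857402e-02 1.71119439e+02] [-2.19749799 -2.05426462  3.48543931] 0.026882521139280184
[ 289  251   55   31 1378] [0.43094779 0.22113993 0.1909141 ] tool [ 1.21206216e-04  6.12489012e-05 -2.10827135e-02]
```

Seated. Opening the fingers, then straight up.

```bash
python3 -m handwheel '[[0.6,0,0,0,0],[0.4,0,0,0,0],[0.2,0,0,0,0],[0.2,0,0,0,0],[0.2,0,0,4,0],[0.2,0,0,9,0],[0.2,0,0,14,0],[0.2,0,0,18,0]]'; python3 -m handwheel '[[0,-3,0,2,0],[0,-3,-5,2,0],[0,-3,-10,2,0],[0,-3,-15,2,0],[0,-3,-15,2,0],[0,-3,-15,2,0]]'
python3 - <<'E'
from h import *
from scipy.optimize import least_squares
for n,(u0,v0) in (('scene',(405,215)),('top',(241,209))):
    p,dep=imaging.capture(n)
    if n=='scene': save('end.png',p)
    pi=p.astype(int); m=(pi[...,0]>110)&(pi[...,1]<70)&(pi[...,2]<70)
    q=np.zeros_like(m); q[v0-12:v0+13,u0-12:u0+13]=1
    P=reg(n,m&q,dep);P=P[P[:,2]>.1]
    if len(P)>20: print(n,'knob',len(P),least_squares(lambda x:np.linalg.norm(P-x,axis=1)-.014,P.mean(0)-[0,0,.01],loss='soft_l1',f_scale=.002).x)
    P=reg(n,np.ones(dep.shape,bool),dep); Q=P[(P[:,2]>.17)&(P[:,2]<.193)&(P[:,0]>.45)&(P[:,0]<.68)&(P[:,1]>.06)&(P[:,1]<.34)]
    print('rim',len(Q),cv2.minAreaRect((Q[:,:2]*1000).astype(np.float32)))
    for o in finder.cut_out(n,'choc1_center'): print(o['p'],o['pixel'],np.median(reg(n,o['region'],dep),0))
E
```

```text
time_s: 14.98
tcp_pos: [0.4311, 0.2211, 0.3518]
eef_rot: [179.9, 0.1, 171.1]
contact_force: [0.8, 0.7, -0.5]
gripper_width: 0.07
gripper_force: 0.0
time_s: 15.72
tcp_pos: [0.401, 0.0711, 0.3696]
eef_rot: [180.0, 0.0, 171.1]
contact_force: [-0.4, -0.5, 0.6]
gripper_width: 0.0879
gripper_force: 0.0
scene knob 82 [0.43306325 0.21763735 0.19035161]
rim 942 ((547.7619018554688, 200.86427307128906), (101.42847442626953, 199.07579040527344), 81.1263198852539)
0.62 [325.0, 362.6] [0.77658716 0.18421195 0.03418011]
rim 69 ((629.0120849609375, 229.47073364257812), (15.779814720153809, 39.56108474731445), 73.19535064697266)
```

View pics/end.png

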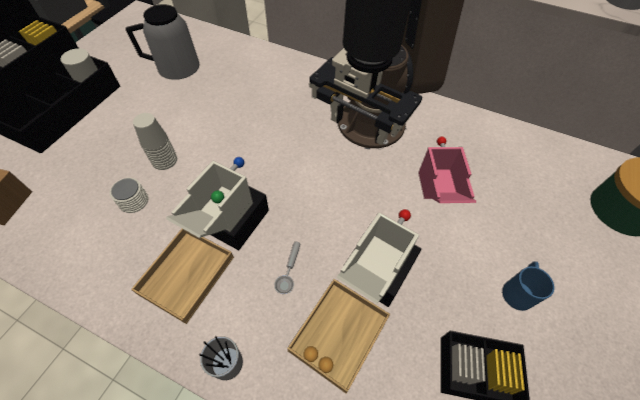

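The final picture shows the tub upright, with its knob at (405,215), about 2 mm from where it started. Both balls are in the tray at (311,353) and (326,365), and the blue-knobbed tub at (218,200) is untouched.

```bash
python3 -c "
from plant import r
print(r.close_job())"
```

```text
the job is handed in; nothing more can be done
None
```

Both gold chocolates are in the wooden tray, the red-knobbed tub is back upright within about 2 mm of where it stood, the blue-knobbed tub was not touched, and the job was handed in at about 16 s.

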